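# Mark a freezer tag with the hand punch

### The job

Take the hand punch out of its dish and mark the top tag on the sloped tagging rest: set the punch squarely on the middle of the printed ring, so that its axis is at right angles to the sloping tag, and press with a steady 14 N for a good second, never hard (not above 22 N). Lift it straight off along its axis so that neither the punch nor the tag slides, then stand the punch upright in its dish again and let go; leave the other bench things alone.

Things in the scene. Friction and masses are not known exactly. Their poses are not given: they have to be found in the camera images.
- punch: Loose hand marking punch, a round upright steel and grey rod 98 mm tall, about 0.2 kg. Origin: centre of its flat marking face (its underside); z runs up its axis. From the face up: steel nose 20 mm diameter to 14 mm; shank and grey handle 26 mm diameter from 14 to 92 mm (grip it there, centre of mass at about 46 mm); 19 mm cap to 98 mm. It is the same all round, and starts standing upright in the dish.
- dish: Fixed low white round dish in which the punch stands. Origin: centre of its underside, on the bench. Inner floor 4 mm above the origin, inner diameter 44 mm, rim 54 mm diameter and 14 mm high; foot flange 68 mm diameter.
- rest: Fixed grey tagging rest, base 120 x 90 mm, about 80 mm tall at most. Origin: centre of its underside; x, y along the base. On it a bed of 104 x 78 mm slopes 0.26 rad (15 degrees), falling towards the rest's -x side, and carries a sprung pile of aluminium tags 56 x 38 mm, held between steel strips 4 mm above the bed.
- target (a point): The middle of the printed ring (25 mm diameter, dark) on the top tag, 12 mm above the bed, for a pile of middling height; x runs up the slope, z is at right angles to the tag, away from it. The pile's real height is not known: the top tag's face lies anywhere from 5 mm below to 5 mm above this point, along z, and must be found by feel. Under a push the pile gives along z by about 0.2 mm per N and springs back.
- tag (a joint): How far the top tag has slid out of place along the slope (m), 0 at the start, positive up the slope. Only friction holds it: about 3 N of sideways force starts it sliding, and it stays where it slid.
- dishes: Bystander: stack of four culture dishes, 90 mm diameter, 56 mm tall. Origin: centre of its underside.
- tipbox: Bystander: closed pipette tip box, 88 x 123 x 60 mm, dark base and pale lid. Origin: centre of its underside.
- rack: Bystander: white rack of capped tubes, 104 x 152 x 80 mm. Origin: centre of its underside.
There are look-alikes about, which are no part of the job. What is shaped like the rest but orange is not meant.

How it is judged:
By the outcome, as a careful person would: the job done as asked, in the order asked, and still so for the second after the job is handed in, with the robot touching nothing.
It also fails if it takes over 58 s, if anything falls off the work surface, if the arm or the gripper's body presses on something with over 40 N, if the wrist force passes 120 N, or if a joint passes its speed limit or range.

### The arm

A 6-joint arm with a two-finger parallel gripper is mounted at the origin on the work surface. World frame = base frame: x ahead of the robot, y to its left, z up, the work surface at z = 0. Lengths are in mm, angles in rad, forces in N, time in s.
With the tool pointing down it reaches from about 350 to 725 mm from the base axis. Payload 6 kg.
Tool frame: the origin (TCP) lies midway between the tips of the shut fingers; the grasp point (between the pads) lies 19 mm behind it; z points along the fingers, y is the line along which they close (so a half turn about z gives the same grasp; the last joint's range is limited). The gripper opens to 85 mm and grips with 20 to 120 N. Pads are 22 mm wide; open, the fingers measure 114 mm over their backs; the gripper's body (76 mm by 85 mm) begins 54 mm behind the grasp point. The pads swing forward as they close: fully open they stand 13 mm farther back than shut.
Start: joints at [1.535, 0.04, 0.085, 0, -1.615, -0.334], TCP at [216.83, 559.427, 231.261] pointing down, gripper open.
Joint ranges: [-2.56, 2.56], [-1.29, 2.01], [-1.08, 1.49], [-3.29, 1.98], [-2.81, -0.18], [-2.99, 2.99]. Speed limits (rad/s): [2.57, 2.57, 3.01, 3.14, 3.14, 3.14].

### API

Orientations are given as a unit quaternion [x, y, z, w].
In Python, from bench import r gives the robot as it stands.
- The arm moves only by the tool apply_moves, never from a script. Its argument "motion" is a list that holds one entry, the list of rows, each a list of 5 numbers: the shift along the world's x, y, z in m, then the turn about the world's z in rad, then the closure, from -1 (fully open) to 1 (shut). A call has 1 to 5 rows; each row shifts and turns the commanded pose from where the row before left it; what a row does not reach is not made up. A row lasts 1/12 s, in which the tool goes at most 41.7 mm and 7.16 degrees, less where a joint would pass 70% of its speed; a pose out of reach is approached as far as the arm can. A call with a gripper value outside its range is refused whole. The fingers move at their own pace and stop on an object; "force" is the grip in N (left out, the last holds). Time passes only in rows, so rows that do not move let the fingers close. It gives the time, the measured TCP pose, the force, the opening and the grip force at its end, in the units of the state.
- r.get_obs(): the state, without advancing time (a new reading comes with each control period).
- r.snapshot(name): name is "scene" or "top" or "wrist"; returns a dict with "img" (420x560x3 uint8, red, green, blue), "range_z" (420x560 float32, mm along the optical axis (not along the pixel's ray), 0 where there is no reading), "camera_matrix" (3x3 intrinsics, pixels), "k1" (the pictures are not rectified: a ray, as slopes to the right and down, at radius r is drawn at 1 + k1 r^2 times it, then the intrinsics apply), "extrinsics" (4x4, takes a point from world to camera coordinates). Camera axes: x right, y down, z forward; pixel columns grow to the right and rows downward; lengths in mm; the calibration is good to about 2 mm. A picture is of the moment at which its call begins.
- r.sign_off(): hands the job in; it is judged then, once.
Trained networks look in a picture, given as the dict that the camera call returned (one of the last four; its "shot" number tells which), for a name from the list of things; names that differ only in an ending like _2 or _b are one class to them, and where a whole thing is asked for, a point or a joint stands for the part that bears it (a point fixed in the world has none). Each returns a list of dicts, best first, with "conf" (0 to 1); they miss things now and then, are a little off and sometimes report something else, mostly with a low value. They report only what shows in the picture. A call takes as long as a camera call. They do not tell look-alikes from the thing itself.
- r.outline_of(picture, query): "mask" (420x560 bool, what is visible of it) and "location" ([column, row] in pixels, amid what is visible of it).
The state is a dict: "time_s": time; "q": joint angles; "joint_vel": joint speeds; "effort": joint torques, N m; "eef_pos": TCP position; "tool_rot": TCP orientation; "ft_force": force on the tool from outside, world axes, zero at the start; "moment": the same for the moment, N m; "width": finger opening in mm; "grasp_force": force on a finger pad.
Only numpy, scipy, OpenCV 4.12 (cv2) and the standard library are available. Lean on these libraries where they do the work, as an engineer would, in place of code of your own. Each camera call takes 0.05 s, during which the arm holds its last target. There are 200 camera calls.

## Working session

There is one attempt and no reset: what is moved stays moved. The work goes in short steps, Python scripts to look and compute and a tool call to move; the robot and the scene stay as the last step left them, time stands still between calls to the robot, and variables do not carry over. Pictures are saved under pics/ and viewed, at most 12 in all, crops included, and the job is handed in when it is done.

Besides the shell and the picture viewer there is one more tool, called after "Request:" as name(argument=value, ...), one argument or row to a line, values as JSON. apply_moves: Moves the arm, as the interface text tells. Its arguments: {"type":"object","properties":{"motion":{"type":"array","items":{"type":"array","items":{"type":"array","items":{"type":"number"}}}},"force":{"type":"number"}},"required":["motion"]}

```bash
ls; mkdir -p pics; cat > h.py <<'E'
from bench import r
import numpy as np, cv2
def ray(s,uv):
    K=np.array(s["camera_matrix"]);
    p=cv2.undistortPoints(np.array(uv,float).reshape(-1,1,2),K,np.array([s["k1"],0,0,0,0.])).reshape(-1,2)
    return p
def w(s,uv,z=None):  # pixels -> world via depth
    uv=np.array(uv,float).reshape(-1,2); p=ray(s,uv)
    if z is None: z=np.array([s["range_z"][int(round(v)),int(round(u))] for u,v in uv])
    c=np.c_[p*z[:,None],z]
    T=np.linalg.inv(np.array(s["extrinsics"])); return c@T[:3,:3].T+T[:3,3]
def wplane(s,uv,zw): # intersect with plane z=zw
    p=ray(s,uv); T=np.linalg.inv(np.array(s["extrinsics"]))
    d=np.c_[p,np.ones(len(p))]@T[:3,:3].T; o=T[:3,3]
    return o+d*((zw-o[2])/d[:,2])[:,None]
def mw(s,m):
    v,u=np.nonzero(m&(s["range_z"]>0)); return w(s,np.c_[u,v],s["range_z"][v,u])
def save(s,n): cv2.imwrite("pics/"+n+".png",cv2.cvtColor(np.array(s["img"]),cv2.COLOR_RGB2BGR))
E
python3 - <<'E'
from h import *
print(r.get_obs())
for n in("scene","top"):
    s=r.snapshot(n); save(s,n+"0")
    for q in ["punch","dish","rest","target","tag"]:
        try:
            for o in r.outline_of(s,q)[:3]:
                P=mw(s,o["mask"]); print(n,q,round(o["conf"],2),np.round(o["location"]),o["mask"].sum(),np.round(np.median(P,0)),np.round(P.min(0)),np.round(P.max(0)))
        except Exception as e: print(q,e)
a=cv2.imread("pics/scene0.png");b=cv2.imread("pics/top0.png")
cv2.imwrite("pics/both.png",cv2.resize(np.vstack([a,b])[:, :],(400,600)))
E
```

```text
pics
{'time_s': 0.0, 'q': array([ 1.53470502e+00,  4.07936526e-02,  8.38124413e-02, -4.69979514e-04,
       -1.61551524e+00, -3.33719438e-01]), 'joint_vel': array([ 0.00174393, -0.00096063,  0.00059101,  0.00069103, -0.00025199,
       -0.0001562 ]), 'effort': array([ 3.25666733e-04, -3.68211615e+01,  3.47409832e+01,  6.93222776e+00,
       -5.46003677e-03,  6.44684178e-06]), 'eef_pos': array([216.65466133, 559.15957184, 230.28882329]), 'tool_rot': array([ 9.82955165e-01, -1.83843319e-01, -1.06134121e-04,  8.75474530e-04]), 'ft_force': array([-0.80198079, -0.11654781,  0.88316179]), 'moment': array([0.01518355, 0.04098625, 0.01713091]), 'grasp_force': 0.0, 'width': 85.64793786644785}
scene punch 0.54 [238. 202.] 307 [ 507. -142.   68.] [ 446. -159.    1.] [ 513. -130.  107.]
scene dish 0.73 [246. 223.] 364 [ 509. -137.    6.] [ 464. -176.   -2.] [ 536. -109.   37.]
scene rest 0.9 [385. 230.] 1545 [580. 204.  42.] [483. 159.  -1.] [614. 259.  63.]
scene rest 0.73 [376. 175.] 1091 [390. 220.  39.] [268. 178.  -0.] [419. 288.  66.]
scene rest 0.72 [319. 222.] 1524 [555.  46.  45.] [453.
[... 745 characters left out ...]
207.  46.] [483. 157.  -4.] [614. 267.  64.]
top rest 0.84 [255. 226.] 1531 [526.  47.  48.] [459. -12.  -5.] [597. 110.  68.]
top rest 0.81 [255. 296.] 1587 [344.  37.  49.] [279. -11.   1.] [404.  90.  69.]
top target 0.94 [181. 292.] 1269 [358. 227.  53.] [303. 184.  -3.] [410. 279.  68.]
top target 0.76 [254. 228.] 1230 [529.  48.  52.] [471.  -3.   4.] [593. 100.  68.]
top target 0.67 [189. 211.] 1274 [549. 211.  50.] [495. 165.  -1.] [607. 261.  64.]
top tag 0.85 [180. 293.] 357 [352. 228.  57.] [321. 208.  35.] [379. 253.  68.]
top tag 0.76 [190. 216.] 348 [547. 214.  53.] [519. 191.  35.] [577. 238.  63.]
top tag 0.69 [254. 294.] 305 [342.  40.  58.] [311.  18.  47.] [367.  58.  69.]
```

View pics/scene0.png

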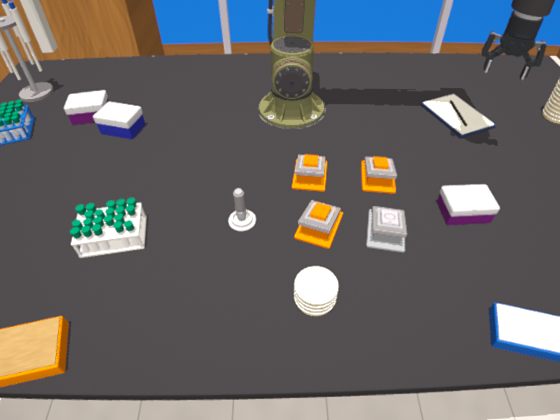

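View pics/top0.png

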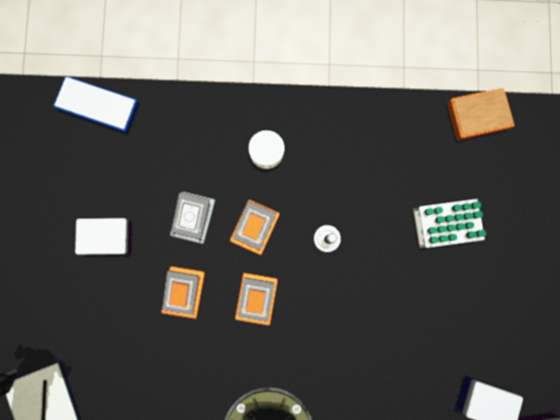

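Four rest-shaped things: orange at scene (310,171), (379,173), (319,222), and a grey one at scene (387,228) / top (192,217). The grey one fits; the punch and dish are at scene (240,210) / top (328,238). Next I'll take an enlarged crop and fit the slope.

```bash
python3 - <<'E'
from h import *
s=r.snapshot("top")
for o in r.outline_of(s,"rest"):
    P=mw(s,o["mask"]); 
    if not(np.linalg.norm(np.median(P,0)[:2]-[547,207])<25): continue
    m=o["mask"]; c=np.array(s["img"])[m].mean(0); print("colour",c)
    Q=P[P[:,2]>32]
    for _ in range(8):
        A=np.c_[Q[:,:2],np.ones(len(Q))]; k=np.linalg.lstsq(A,Q[:,2],rcond=None)[0]; e=Q[:,2]-A@k; Q=Q[abs(e)<max(3,2*e.std())]
    print("plane",k,len(Q),e.std(),"tilt",np.degrees(np.arctan(np.hypot(*k[:2]))),"upslope az",np.degrees(np.arctan2(k[1],k[0])))
    print("z at centre",k@[549,212,1])
    v,u=np.nonzero(m); rect=cv2.minAreaRect(np.c_[u,v].astype(np.float32)); print(rect)
    b=cv2.boxPoints(rect); B=wplane(s,b,20.); print(np.round(B,1)); 
    for i in range(4): d=B[(i+1)%4]-B[i]; print(np.hypot(*d[:2]),np.degrees(np.arctan2(d[1],d[0])))
for q in("dish","punch"):
    o=r.outline_of(s,q)[0]; P=mw(s,o["mask"]); v,u=np.nonzero(o["mask"])
    print(q,np.round(wplane(s,[o["location"]],5. if q=="dish" else 98.),1), np.round(np.median(P[P[:,2]>90],0),1))
im=cv2.cvtColor(np.array(s["img"]),cv2.COLOR_RGB2BGR)[180:270,150:350]
sc=r.snapshot("scene"); i2=cv2.cvtColor(np.array(sc["img"]),cv2.COLOR_RGB2BGR)[180:270,220:420]
cv2.imwrite("pics/crop1.png",np.vstack([cv2.resize(i,(600,270),interpolation=cv2.INTER_CUBIC) for i in (im,i2)]))
E
```

```text
colour [184.76052797 185.74607165 181.96228787]
plane [ 2.41278524e-01 -4.63278843e-02 -7.43839080e+01] 1122 3.5301158161820374 tilt 13.803372763144448 upslope az -10.869076746879438
z at centre 48.2564903166554
((191.94117736816406, 216.73529052734375), (36.1378059387207, 45.59669494628906), 14.03624439239502)
[[500.1 269.3  20. ]
 [616.4 246.5  20. ]
 [596.  154.3  20. ]
 [479.9 178.   20. ]]
118.49917136668928 -11.049913216542933
94.41399759898484 -102.4427754884316
118.50762965045186 168.4729628953381
93.42755221626528 77.53984707444017
dish [[ 505.3 -134.2    5. ]] [nan nan nan]
  return _methods._mean(a, axis=axis, dtype=dtype,
  ret = um.true_divide(
Traceback (most recent call last):
IndexError: list index out of range
```

```bash
python3 - <<'E'
from h import *
s=r.snapshot("top"); sc=r.snapshot("scene")
for n,p in(("top",s),("scene",sc)):
  for q in("dish","punch"):
    for o in r.outline_of(p,q)[:1]:
      P=mw(p,o["mask"]); print(n,q,o["conf"],np.round(wplane(p,[o["location"]],5. if q=="dish" else 60.),1))
      if q=="punch" : H=P[(P[:,2]>25)&(P[:,2]<95)]; print(len(H),np.round(np.median(H,0),1),np.round(np.median(P[P[:,2]>90],0),1))
im=cv2.cvtColor(np.array(s["img"]),cv2.COLOR_RGB2BGR)[180:270,150:350]
i2=cv2.cvtColor(np.array(sc["img"]),cv2.COLOR_RGB2BGR)[170:260,220:420]
cv2.imwrite("pics/crop1.png",np.vstack([cv2.resize(i,(600,270),interpolation=cv2.INTER_CUBIC) for i in (im,i2)]))
E
```

```text
top dish 0.6 [[ 506.5 -138.2    5. ]]
scene dish 0.9 [[ 517.4 -137.1    5. ]]
scene punch 0.78 [[ 501.  -138.3   60. ]]
212 [ 508.2 -141.4   60.8] [ 503.9 -142.3   98.1]
```

View pics/crop1.png

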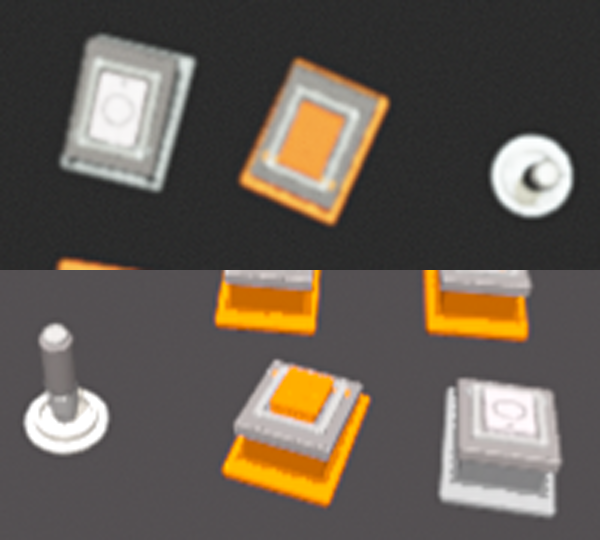

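Request:
apply_moves(
  motion=[
    [[0.01, -0.03, 0, 0.1, -1], [0.01, -0.038, 0, 0.073, -1], [0.015, -0.038, 0, 0, -1], [0.015, -0.038, 0, 0, -1], [0.015, -0.038, 0, 0, -1]],
  ],
)

```text
time_s: 1.52
eef_pos: [282.1, 375.7, 231.3]
tool_rot: [0.995, -0.098, 0.0, -0.0]
ft_force: [1.7, -0.3, 0.8]
width: 85.2
grasp_force: 0.0
```

Crop: grey rest with a ring on its tag (centre crop ≈(117,108)), the others are orange. Going by the rest for a close look.

Request:
apply_moves(
  motion=[
    [[0.032, -0.026, 0.01, 0, -1], [0.032, -0.026, 0.01, 0, -1], [0.032, -0.026, 0.01, 0, -1], [0.032, -0.026, 0.01, 0, -1], [0.032, -0.026, 0.01, 0, -1]],
  ],
)

```text
time_s: 1.93
eef_pos: [440.1, 248.1, 281.3]
tool_rot: [0.995, -0.098, 0.0, -0.001]
ft_force: [-0.2, 2.2, 1.0]
width: 85.1
grasp_force: 0.0
```

Request:
apply_moves(
  motion=[
    [[0.03, -0.02, 0, 0, -1], [0.02, -0.01, 0, 0, -1], [0, 0, 0, 0, -1]],
  ],
)

```text
time_s: 2.18
eef_pos: [491.5, 217.3, 279.5]
tool_rot: [0.995, -0.1, -0.0, 0.001]
ft_force: [-0.8, -0.5, -0.2]
width: 85.4
grasp_force: 0.0
```

```bash
python3 - <<'E'
from h import *
s=r.snapshot("wrist"); save(s,"w1"); print(r.get_obs()["eef_pos"],r.get_obs()["tool_rot"],np.round(s["extrinsics"],3).tolist())
for q in["target","tag","rest"]:
    for o in r.outline_of(s,q)[:2]:
        P=mw(s,o["mask"]); print(q,round(o["conf"],2),o["location"],o["mask"].sum(),np.round(np.median(P,0),1),np.round(w(s,[o["location"]]),1))
E
```

```text
[490.17589334 218.35076025 279.56878392] [ 9.94983201e-01 -1.00038608e-01 -5.20058343e-04  6.60319179e-04] [[-0.2, -0.98, 0.001, 311.798], [-0.925, 0.189, 0.329, 354.813], [-0.322, 0.065, -0.944, 570.531], [0.0, 0.0, 0.0, 1.0]]
target 0.97 [294.9, 288.7] 4897 [368.3 229.7  54.8] [[367.8 229.7  62. ]]
target 0.85 [458.3, 264.6] 4938 [355.9  46.8  54.5] [[359.9  51.2  62.6]]
tag 0.95 [269.9, 118.8] 2171 [547.3 216.1  54.1] [[547.7 218.9  52.9]]
tag 0.89 [466.1, 277.9] 1261 [339.7  42.7  58. ] [[338.1  40.6  57.3]]
rest 0.94 [292.5, 273.5] 6812 [380.4 228.8  50.6] [[384.1 229.1  57.4]]
rest 0.91 [448.9, 256.0] 7472 [364.5  50.9  47.2] [[366.9  57.2  52.6]]
```

View pics/w1.png

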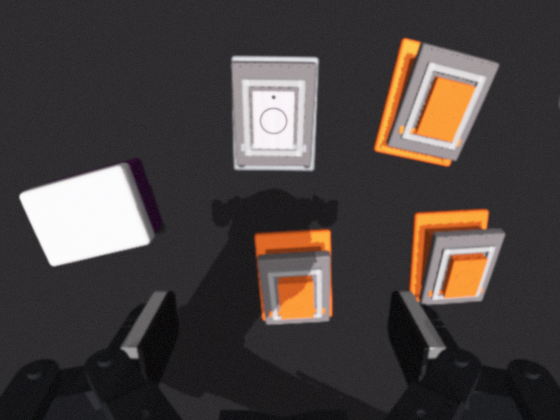

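The wrist view shows the grey rest, its ring centred at about (273,121), with a dot at (273,97); it lines up with the tool. Now I'll measure the ring and slope precisely.

```bash
cat > ring.py <<'E'
from h import *
s=r.snapshot("wrist"); g=cv2.cvtColor(np.array(s["img"]),cv2.COLOR_RGB2GRAY)
c=[o for o in r.outline_of(s,"tag") if np.linalg.norm(np.median(mw(s,o["mask"]),0)[:2]-[548,216])<30][0]
m=c["mask"]; P=mw(s,cv2.erode(m.astype(np.uint8),np.ones((5,5)))>0)
A=np.c_[P[:,:2],np.ones(len(P))]; k=np.linalg.lstsq(A,P[:,2],rcond=None)[0]; e=P[:,2]-A@k; ok=abs(e)<6; k=np.linalg.lstsq(A[ok],P[ok,2],rcond=None)[0]
print("tag plane tilt",np.degrees(np.arctan(np.hypot(*k[:2]))),"az",np.degrees(np.arctan2(k[1],k[0])),e.std(),ok.sum())
# dark ring pixels
mm=cv2.erode(m.astype(np.uint8),np.ones((7,7)))>0
th=np.median(g[mm])-45; n,l,st,ce=cv2.connectedComponentsWithStats(((g<th)&mm).astype(np.uint8))
for i in range(1,n):
    if st[i,4]>15:
        v,u=np.nonzero(l==i); print(st[i],end=" ")
        if len(u)>30:
            el=cv2.fitEllipse(np.c_[u,v].astype(np.float32)); print("ellipse",el)
            T=np.linalg.inv(np.array(s["extrinsics"])); d=np.r_[ray(s,[el[0]])[0],1]@T[:3,:3].T; o=T[:3,3]
            t=(k@np.r_[o[:2],1]-o[2])/(d[2]-k[:2]@d[:2]); print("ring world",o+d*t)
v,u=np.nonzero(m); rect=cv2.minAreaRect(np.c_[u,v].astype(np.float32)); B=wplane(s,cv2.boxPoints(rect),54.); print(np.round(B,1).tolist(),np.round(B.mean(0),1))
for i in range(2): d=B[i+1]-B[i]; print("edge",np.hypot(*d[:2]),np.degrees(np.arctan2(d[1],d[0])))
E
python3 ring.py
```

```text
tag plane tilt 14.99918303598497 az -12.833896528596913 0.7668593813206832 1795
[263 104  27  26  96] ellipse ((276.0784912109375, 116.6135025024414), (25.302194595336914, 26.32406234741211), 99.65265655517578)
ring world [545.7128435  216.14819699  53.36038905]
[[576.1, 229.1, 54.0], [568.8, 192.5, 54.0], [516.4, 202.4, 54.0], [524.0, 240.5, 54.0]] [546.3 216.1  54. ]
edge 37.32230654896366 -101.32964775622686
edge 53.31609699861111 169.29213537770437
```

Request:
apply_moves(
  motion=[
    [[0, -0.04, 0, 0, -1], [0, -0.04, 0, 0, -1], [0, -0.04, 0, 0, -1], [0, -0.04, 0, 0, -1], [-0.01, -0.039, 0, 0, -1]],
  ],
)

```text
time_s: 2.9
eef_pos: [478.6, 19.9, 280.2]
tool_rot: [0.995, -0.097, 0.0, 0.0]
ft_force: [0.3, -1.5, 0.1]
width: 85.6
grasp_force: 0.0
```

Request:
apply_moves(
  motion=[
    [[-0.02, -0.035, -0.02, 0, -1], [-0.02, -0.035, -0.02, 0, -1], [-0.01, -0.02, -0.02, 0, -1], [0, 0, 0, 0, -1]],
  ],
)

```text
time_s: 3.23
eef_pos: [429.1, -65.8, 220.2]
tool_rot: [0.995, -0.099, -0.002, -0.0]
ft_force: [0.7, 1.0, -1.1]
width: 85.1
grasp_force: 0.0
```

```bash
python3 - <<'E'
from h import *
s=r.snapshot("wrist"); save(s,"w2"); print(r.get_obs()["eef_pos"],r.get_obs()["tool_rot"])
for q in["punch","dish"]:
    for o in r.outline_of(s,q)[:2]:
        P=mw(s,o["mask"]); print(q,round(o["conf"],2),o["location"],o["mask"].sum(),np.round(np.median(P,0),1),np.round(P.min(0)),np.round(P.max(0)))
        if q=="punch": H=P[(P[:,2]>94)]; print("cap",len(H),np.round(np.median(H,0),1))
        else:
            H=P[abs(P[:,2]-14)<3]; c,rad=cv2.minEnclosingCircle(H[:,:2].astype(np.float32)); print("rim",c,rad,len(H))
            v,u=np.nonzero(o["mask"]);B=wplane(s,np.c_[u,v],3.); print("flange",cv2.minEnclosingCircle(B[:,:2].astype(np.float32)))
E
```

```text
[430.39196666 -64.78912053 222.13859814] [ 9.95110011e-01 -9.87714915e-02 -5.07915435e-04 -1.91891648e-05]
punch 0.61 [363.3, 89.4] 1655 [ 500.6 -137.2   95.8] [ 478. -180.   -1.] [ 513. -128.  104.]
cap 1105 [ 499.8 -140.4  100.7]
dish 0.89 [338.8, 74.1] 2888 [ 511.6 -131.3    3.9] [ 469. -173.    0.] [ 535. -107.   96.]
rim (502.261962890625, -140.30416870117188) 26.842683792114258 744
flange ((502.5535888671875, -140.63938903808594), 33.83131408691406)
```

View pics/w2.png

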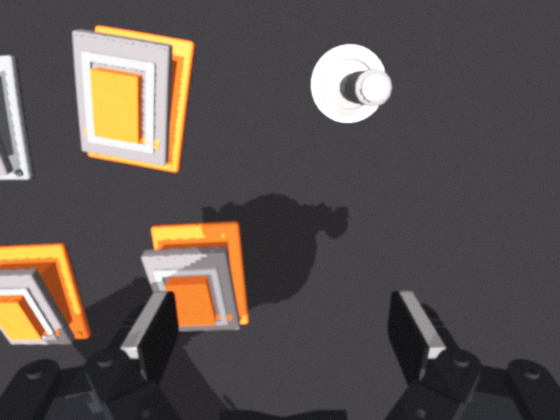

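Punch and dish are at (365,85): rim and flange radii fit the given sizes, centre about (502,-140). Going above it.

Request:
apply_moves(
  motion=[
    [[0.024, -0.025, -0.015, 0, -1], [0.024, -0.025, -0.015, 0, -1], [0.022, -0.0257, -0.015, 0, -1], [0, 0, -0.02, 0, -1], [0, 0, 0, 0, -1]],
  ],
)

```text
time_s: 3.8
eef_pos: [501.5, -139.1, 153.6]
tool_rot: [0.995, -0.098, -0.004, -0.0]
ft_force: [0.1, 0.7, -0.9]
width: 85.4
grasp_force: 0.0
```

```bash
python3 - <<'E'
from h import *
print(r.get_obs()["eef_pos"])
s=r.snapshot("wrist"); save(s,"w3")
for q in["punch"]:
    for o in r.outline_of(s,q)[:2]:
        P=mw(s,o["mask"]); H=P[(P[:,2]>92)]; print(o["conf"],o["location"],"cap",len(H),np.round(np.median(H,0),1), np.round(H.min(0)),np.round(H.max(0)))
        for lo in(25,45,65): H=P[(P[:,2]>lo)&(P[:,2]<lo+20)]; print(lo,len(H),np.round(np.median(H,0),1) if len(H) else 0)
E
```

```text
[ 501.50859857 -139.05326448  153.59861938]
0.93 [287.5, 227.7] cap 1443 [ 502.5 -142.2  100.8] [ 487. -154.   92.] [ 512. -129.  104.]
25 217 [ 510.5 -143.6   34. ]
45 354 [ 510.4 -143.5   53.8]
65 393 [ 510.5 -143.6   75.5]
```

View pics/w3.png

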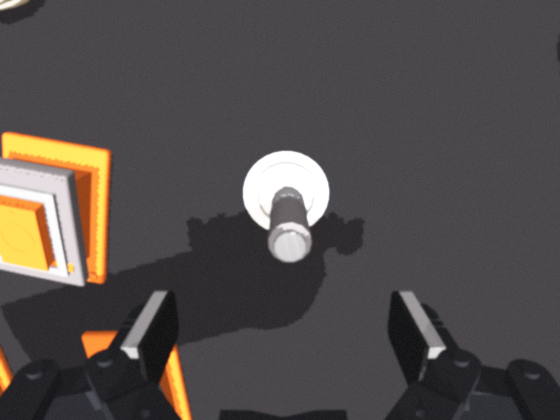

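Punch cap at (291,246), the shank leads up to the nose in the dish at (287,190). Descending and gripping gently.

Request:
apply_moves(
  motion=[
    [[-0.001, -0.002, -0.035, 0, -1], [0, 0, -0.035, 0, -1], [0, 0, -0.03, 0, -1], [0, 0, -0.008, 0, -1], [0, 0, 0, 0, -1]],
  ],
)

```text
time_s: 4.32
eef_pos: [500.6, -140.8, 50.3]
tool_rot: [0.995, -0.097, -0.001, 0.0]
ft_force: [0.4, 0.1, 0.2]
width: 85.2
grasp_force: 0.0
```

Request:
apply_moves(
  motion=[
    [[0, 0, 0, 0, 1], [0, 0, 0, 0, 1], [0, 0, 0, 0, 1], [0, 0, 0, 0, 1], [0, 0, 0, 0, 1]],
  ],
  force=25,
)

```text
time_s: 4.73
eef_pos: [501.5, -141.8, 51.5]
tool_rot: [0.995, -0.098, 0.001, 0.0]
ft_force: [0.4, 2.2, -0.2]
width: 25.0
grasp_force: 13.2
```

Request:
apply_moves(
  motion=[
    [[0, 0, 0, 0, 1], [0, 0, 0, 0, 1], [0, 0, 0, 0, 1]],
  ],
  force=25,
)

```text
time_s: 4.98
eef_pos: [501.6, -142.1, 51.5]
tool_rot: [0.995, -0.098, 0.001, 0.0]
ft_force: [-1.3, 0.1, 6.2]
width: 25.0
grasp_force: 26.0
```

Request:
apply_moves(
  motion=[
    [[0, 0, 0.004, 0, 1], [0, 0, 0, 0, 1]],
  ],
)

```text
time_s: 5.15
eef_pos: [500.7, -141.6, 54.3]
tool_rot: [0.995, -0.098, -0.0, -0.0]
ft_force: [-0.6, 0.4, -2.0]
width: 26.0
grasp_force: 25.6
```

Request:
apply_moves(
  motion=[
    [[-0.004, 0.0008, 0, 0, 1], [-0.004, 0.0008, 0, 0, 1], [0, 0, 0, 0, 1]],
  ],
)

```text
time_s: 5.4
eef_pos: [492.3, -139.9, 53.8]
tool_rot: [0.995, -0.098, -0.0, -0.0]
ft_force: [1.6, -0.1, -1.6]
width: 25.5
grasp_force: 25.0
```

Request:
apply_moves(
  motion=[
    [[-0.001, 0.0002, 0, 0, 1], [-0.001, 0.0002, 0, 0, 1]],
  ],
)

```text
time_s: 5.57
eef_pos: [491.4, -139.7, 54.4]
tool_rot: [0.995, -0.098, 0.001, -0.0]
ft_force: [3.9, -0.7, -3.7]
width: 25.6
grasp_force: 24.9
```

Request:
apply_moves(
  motion=[
    [[-0.001, 0.0002, 0, 0, 1], [-0.001, 0.0002, 0, 0, 1]],
  ],
)

```text
time_s: 5.73
eef_pos: [489.5, -139.4, 54.7]
tool_rot: [0.995, -0.098, 0.001, 0.0]
ft_force: [4.2, -1.2, -3.1]
width: 25.8
grasp_force: 24.8
```

Request:
apply_moves(
  motion=[
    [[-0.001, 0.0002, 0, 0, 1], [-0.001, 0.0002, 0, 0, 1]],
  ],
)

```text
time_s: 5.9
eef_pos: [487.5, -139.1, 54.9]
tool_rot: [0.995, -0.098, 0.001, 0.0]
ft_force: [4.4, 0.0, -2.2]
width: 25.5
grasp_force: 25.0
```

Request:
apply_moves(
  motion=[
    [[-0.002, 0.0004, 0, 0, 1], [-0.002, 0.0004, 0, 0, 1], [-0.002, 0.0004, 0, 0, 1]],
  ],
)

```text
time_s: 6.15
eef_pos: [481.4, -137.8, 55.1]
tool_rot: [0.995, -0.098, 0.001, 0.0]
ft_force: [4.0, -1.3, -0.4]
width: 24.9
grasp_force: 25.2
```

Request:
apply_moves(
  motion=[
    [[-0.002, 0.0004, 0, 0, 1], [-0.002, 0.0004, 0, 0, 1], [-0.001, 0.0002, 0, 0, 1], [0, 0, 0, 0, 1]],
  ],
)

```text
time_s: 6.48
eef_pos: [476.0, -136.7, 54.8]
tool_rot: [0.995, -0.098, 0.0, 0.0]
ft_force: [4.9, -0.0, 1.9]
width: 25.4
grasp_force: 25.5
```

```bash
cat > tilt.py <<'E'
import sys
from h import *
u=np.array([.981,-.194,0]); lat=np.array([.194,.981,0])
for cam in sys.argv[1:]:
    s=r.snapshot(cam); tcp=r.get_obs()["eef_pos"]
    o=r.outline_of(s,"punch")
    for o in o[:1]:
        P=mw(s,o["mask"]); D=P-tcp; D=np.c_[D@u,D@lat,D[:,2]]; D=D[(abs(D[:,1])<20)&(abs(D[:,0])<45)]
        print(cam,o["conf"],o["location"],len(D),"z",np.round(D[:,2].min()),np.round(D[:,2].max()),tcp)
        for a in range(-60,60,12):
            H=D[(D[:,2]>a)&(D[:,2]<=a+12)]
            if len(H)>8: print(a+6,len(H),np.round(np.median(H,0),1),np.round(np.percentile(H,95,0),1))
    save(s,cam+"_t%d"%(r.get_obs()["time_s"]*100))
E
python3 tilt.py wrist scene top; ls pics
```

```text
wrist 0.74 [283.2, 318.7] 11771 z -56.0 52.0 [ 476.05077505 -136.70326175   54.69979656]
-54 65 [ 11.4   0.6 -50.9] [ 22.7  16.4 -49.3]
-42 295 [ 22.6   1.1 -40.1] [ 24.5  10.4 -36.6]
-30 359 [ 22.4   0.5 -26.9] [ 24.2  12.2 -24.3]
-18 819 [ 20.2   1.  -17.7] [ 22.8  11.9 -12.5]
-6 968 [17.3  0.5 -4.8] [19.9 12.2 -0.6]
6 1201 [14.3  0.9  6.2] [17.1 12.3 11.4]
18 1425 [11.6  0.5 18.2] [14.2 12.  23.5]
30 1764 [ 8.8  0.5 30.4] [11.4 11.6 35.4]
42 3168 [ 4.   0.6 43.8] [ 8.4 11.6 47.5]
54 1707 [-3.3  0.6 49.6] [ 2.2  7.8 51.3]
scene 0.82 [241.1, 196.9] 315 z -44.0 71.0 [ 476.05722212 -136.70468354   54.5476142 ]
-42 16 [ 20.6   2.4 -38.5] [ 23.    8.4 -36.5]
-30 26 [ 20.7   3.4 -27.9] [ 23.1  11.2 -24.3]
-18 41 [ 18.1   1.8 -17.9] [ 22.3  11.4 -12.6]
-6 41 [15.2  4.1 -6.9] [20.  10.9 -0.5]
6 42 [13.5 -0.1  5.2] [16.4  9.2 11. ]
18 38 [10.9  0.8 17.8] [13.6  8.9 23.3]
30 42 [ 7.3  0.5 30. ] [12.  9. 35.]
42 53 [ 4.2 -1.6 43. ] [ 7.9  7.5 47.5]
54 14 [-2.6 -1.5 50. ] [ 2.1  4.6 50.9]
both.png
crop1.png
scene0.png
scene_t668.png
top0.png
w1.png
w2.png
w3.png
wrist_t658.pngTraceback (most recent call last):
  File "tilt.py", line 9, in <module>
    print(cam,o["conf"],o["location"],len(D),"z",np.round(D[:,2].min()),np.round(D[:,2].max()),tcp)
                                                          ~~~~~~~~~~^^
    return umr_minimum(a, axis, None, out, keepdims, initial, where)
ValueError: zero-size array to reduction operation minimum which has no identity
```

```bash
cat > fit.py <<'E'
from h import *
from scipy.optimize import least_squares
u=np.array([.981,-.194,0]); lat=np.array([.194,.981,0])
def fit(show=True):
    s=r.snapshot("wrist"); tcp=r.get_obs()["eef_pos"]; o=r.outline_of(s,"punch")[0]
    P=mw(s,cv2.erode(o["mask"].astype(np.uint8),np.ones((3,3)))>0)-tcp; D=np.c_[P@u,P@lat,P[:,2]]
    H=D[(D[:,2]>-18)&(D[:,2]<36)&(abs(D[:,1])<18)&(D[:,0]<35)]
    def res(p): 
        d=np.array([p[2],p[3],1.]);d/=np.linalg.norm(d); q=H-[p[0],p[1],19]; return np.linalg.norm(np.cross(q,d),axis=1)-13
    f=least_squares(res,[0,0,-.2,0],loss="soft_l1",f_scale=1.); p=f.x
    d=np.array([p[2],p[3],1.]);d/=np.linalg.norm(d)
    t=(D-[p[0],p[1],19])@d; rr=np.linalg.norm(D-[p[0],p[1],19]-np.outer(t,d),axis=1); t=t[rr<14]
    print("n",len(H),"rms",np.sqrt(np.mean(res(p)**2)).round(2),"axis at tool z19: u %.2f lat %.2f"%(p[0],p[1]),"lean -u deg %.2f lat deg %.2f"%(-np.degrees(np.arctan(p[2])),np.degrees(np.arctan(p[3]))),"cap top t %.1f (99.5%%)"%np.percentile(t,99.5),"tcp",np.round(tcp,2))
    return s
if __name__=="__main__": fit()
E
python3 fit.py
```

```text
n 5573 rms 0.4 axis at tool z19: u -0.15 lat 0.78 lean -u deg 13.31 lat deg -0.17 cap top t 31.8 (99.5%) tcp [ 476.08 -136.69   54.41]
```

Request:
apply_moves(
  motion=[
    [[-0.0015, 0.0003, 0, 0, 1], [-0.0005, 0.0001, 0, 0, 1], [0, 0, 0, 0, 1]],
  ],
)

```text
time_s: 7.13
eef_pos: [473.9, -136.3, 54.3]
tool_rot: [0.995, -0.098, 0.0, -0.0]
ft_force: [4.9, 0.4, 1.4]
width: 25.1
grasp_force: 25.7
```

Request:
apply_moves(
  motion=[
    [[0.002, -0.0004, 0.004, 0, 1], [0.003, -0.0006, 0.015, 0, 1], [0, 0, 0.03, 0, 1], [0, 0, 0, 0, 1]],
  ],
  force=40,
)

```text
time_s: 7.47
eef_pos: [479.5, -138.2, 107.4]
tool_rot: [0.995, -0.098, 0.001, 0.001]
ft_force: [1.0, -0.2, 0.3]
width: 25.0
grasp_force: 39.8
```

```bash
python3 fit.py; python3 fit.py
```

```text
n 5493 rms 0.4 axis at tool z19: u 1.34 lat 0.44 lean -u deg 14.72 lat deg -0.08 cap top t 34.1 (99.5%) tcp [ 478.91 -137.66  105.15]
n 5557 rms 0.41 axis at tool z19: u 0.98 lat 0.76 lean -u deg 14.48 lat deg -0.14 cap top t 32.9 (99.5%) tcp [ 477.49 -137.15  101.87]
```

Request:
apply_moves(
  motion=[
    [[0, 0.01, 0.03, 0, 1], [0, 0.02, 0.03, 0, 1], [0, 0.03, 0, 0, 1], [0.005, 0.035, 0, 0, 1], [0.005, 0.035, 0, 0, 1]],
  ],
)

```text
time_s: 8.08
eef_pos: [487.9, -6.4, 162.3]
tool_rot: [0.995, -0.099, -0.001, 0.0]
ft_force: [0.7, -1.3, -1.6]
width: 25.2
grasp_force: 40.0
```

Request:
apply_moves(
  motion=[
    [[0.005, 0.035, 0, 0, 1], [0.005, 0.035, 0, 0, 1], [0.005, 0.035, 0, 0, 1], [0.005, 0.035, 0, 0, 1], [0.005, 0.03, 0, 0, 1]],
  ],
)

```text
time_s: 8.5
eef_pos: [512.7, 164.4, 161.3]
tool_rot: [0.995, -0.098, -0.002, 0.001]
ft_force: [1.3, -0.3, -1.7]
width: 25.1
grasp_force: 40.0
```

Request:
apply_moves(
  motion=[
    [[0.005, 0.025, 0, 0, 1], [0.005, 0.02, 0, 0, 1], [0.001, 0.01, 0, 0, 1], [0, 0, 0, 0, 1], [0, 0, 0, 0, 1]],
  ],
)

```text
time_s: 8.92
eef_pos: [524.2, 217.2, 161.8]
tool_rot: [0.995, -0.098, -0.001, 0.001]
ft_force: [-0.7, -0.9, -2.2]
width: 25.0
grasp_force: 40.0
```

```bash
sed -i 's/-\[548,216\])<30/-[548,216])<30/' ring.py; python3 -c "
from fit import *
s=fit(); save(s,'w4'); o=r.get_obs(); print(o['ft_force'],o['eef_pos'])"
```

```text
n 5738 rms 0.42 axis at tool z19: u -0.23 lat 1.12 lean -u deg 14.51 lat deg -0.01 cap top t 31.1 (99.5%) tcp [524.37 216.82 162.33]
[ 0.26008569  0.22935552 -2.66338174] [524.5798606  216.6325825  162.79082399]
```

View pics/w4.png

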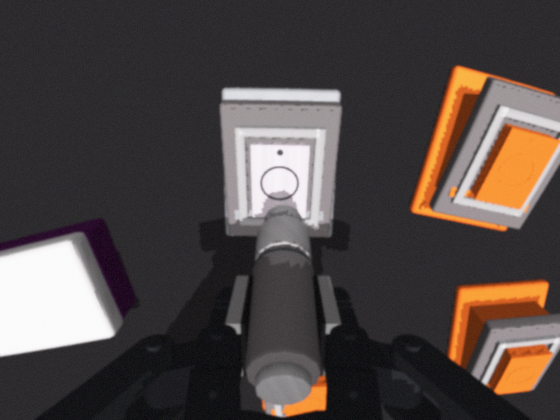

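The nose at (283,212) sits just short of the ring (279,183). Measuring both in the same picture now.

```bash
cat > rel.py <<'E'
from h import *
from scipy.optimize import least_squares
u=np.array([.981,-.194,0]); lat=np.array([.194,.981,0]); R=np.array([u,lat,[0,0,1.]])
def rel():
    s=r.snapshot("wrist"); tcp=r.get_obs()["eef_pos"]; g=cv2.cvtColor(np.array(s["img"]),cv2.COLOR_RGB2GRAY)
    m=[o for o in r.outline_of(s,"tag") if np.linalg.norm(np.median(mw(s,o["mask"]),0)[:2]-[548,216])<35][0]["mask"]
    mp=r.outline_of(s,"punch")[0]["mask"]
    D=(mw(s,cv2.erode(mp.astype(np.uint8),np.ones((3,3)))>0)-tcp)@R.T
    H=D[(D[:,2]>-18)&(D[:,2]<36)&(abs(D[:,1])<18)&(D[:,0]<35)]
    def res(p): 
        d=np.array([p[2],p[3],1.]);d/=np.linalg.norm(d); return np.linalg.norm(np.cross(H-[p[0],p[1],19],d),axis=1)-13
    p=least_squares(res,[0,0,-.2,0],loss="soft_l1",f_scale=1.).x; a=np.array([p[0],p[1],19]); d=np.array([p[2],p[3],1.]);d/=np.linalg.norm(d)
    t=(D-a)@d; rr=np.linalg.norm(D-a-np.outer(t,d),axis=1); cap=np.median(t[(rr<8)&(t>np.percentile(t,99)-6)])
    mm=cv2.erode(m.astype(np.uint8),np.ones((5,5)))>0; mm&=~(cv2.dilate(mp.astype(np.uint8),np.ones((7,7)))>0)
    Q=(mw(s,mm)-tcp)@R.T; A=np.c_[Q[:,:2],np.ones(len(Q))]; k=np.linalg.lstsq(A,Q[:,2],rcond=None)[0]
    ok=abs(A@k-Q[:,2])<3; k=np.linalg.lstsq(A[ok],Q[ok,2],rcond=None)[0]
    full=cv2.morphologyEx(m.astype(np.uint8),cv2.MORPH_CLOSE,np.ones((9,9)))>0
    mr=(g<np.median(g[mm])-40)&(cv2.erode(full.astype(np.uint8),np.ones((7,7)))>0)&~(cv2.dilate(mp.astype(np.uint8),np.ones((5,5)))>0)
    n,l,st,ce=cv2.connectedComponentsWithStats(mr.astype(np.uint8),connectivity=8); i=1+np.argmax(st[1:,4]); v,uu=np.nonzero(l==i)
    # ring pixels -> tag plane -> circle fit in-plane
    T=np.linalg.inv(np.array(s["extrinsics"])); o=R@(T[:3,3]-tcp); dr=np.c_[ray(s,np.c_[uu,v]),np.ones(len(uu))]@T[:3,:3].T@R.T
    tt=(k[:2]@o[:2]+k[2]-o[2])/(dr[:,2]-dr[:,:2]@k[:2]); X=o+dr*tt[:,None]
    cf=np.cos(np.arctan(k[0])); f=least_squares(lambda c:np.hypot((X[:,0]-c[0])/cf,X[:,1]-c[1])-c[2],[X[:,0].mean(),X[:,1].mean(),12.],loss="soft_l1",f_scale=.5).x
    ts=(k[:2]@a[:2]+k[2]-a[2])/(d[2]-k[:2]@d[:2]); foot=a+ts*d
    print("ring px",st[i],"rad %.1f"%f[2],"tag tilt %.2f lat %.2f"%(np.degrees(np.arctan(k[0])),np.degrees(np.arctan(k[1]))),"punch lean %.2f %.2f"%(-np.degrees(np.arctan(p[2])),-np.degrees(np.arctan(p[3]))))
    print("foot-ring u %.2f (slope %.2f) lat %.2f"%(foot[0]-f[0],(foot[0]-f[0])/cf,foot[1]-f[1]),"gap face-tag %.1f"%(cap-98-ts),"tcp",np.round(tcp,1))
if __name__=="__main__": rel(); rel()
E
python3 rel.py
```

```text
ring px [257 166  42  49 484] rad 12.6 tag tilt 14.83 lat -0.24 punch lean 14.57 0.11
foot-ring u 12.14 (slope 12.56) lat -2.69 gap face-tag 62.4 tcp [524.7 216.6 163.1]
ring px [260 167  39  44 486] rad 12.6 tag tilt 14.88 lat -0.24 punch lean 14.61 0.16
foot-ring u 12.61 (slope 13.04) lat -2.38 gap face-tag 63.1 tcp [524.9 216.9 163.5]
```

Request:
apply_moves(
  motion=[
    [[-0.0118, 0.0049, 0, 0, 1], [0.0051, -0.001, -0.0193, 0, 1], [0.0051, -0.001, -0.0193, 0, 1], [0.0013, -0.0003, -0.0048, 0, 1], [0, 0, 0, 0, 1]],
  ],
)

```text
time_s: 9.73
eef_pos: [523.5, 219.7, 118.1]
tool_rot: [0.995, -0.098, -0.001, 0.001]
ft_force: [1.0, 1.1, -1.1]
width: 25.0
grasp_force: 40.0
```

Request:
apply_moves(
  motion=[
    [[0, 0, 0, 0, 1], [0, 0, 0, 0, 1]],
  ],
)

```text
time_s: 9.9
eef_pos: [525.0, 220.6, 121.5]
tool_rot: [0.995, -0.098, 0.001, -0.0]
ft_force: [-0.2, -0.0, -1.5]
width: 25.0
grasp_force: 40.0
```

```bash
python3 rel.py; python3 -c "
from h import *
for i in range(3):
  s=r.snapshot('wrist'); o=r.get_obs(); print(o['ft_force'],o['eef_pos'])
save(s,'w5')"
```

```text
ring px [262 181  46  31 233] rad 12.5 tag tilt 14.76 lat -0.33 punch lean 14.69 0.24
foot-ring u 1.90 (slope 1.96) lat 1.56 gap face-tag 22.7 tcp [525.1 220.6 121.6]
ring px [262 181  46  32 235] rad 12.5 tag tilt 14.85 lat -0.26 punch lean 14.68 0.23
foot-ring u 1.75 (slope 1.81) lat 1.53 gap face-tag 22.3 tcp [524.9 220.5 120.9]
[ 0.04255582 -0.30937053 -2.00424219] [524.68695891 220.32319768 120.25749134]
[-0.05753411  0.70713361 -2.59847203] [524.6794804  220.28658329 120.1513432 ]
[ 0.09132355  0.26468025 -2.48763707] [524.62964474 220.27974283 120.07373905]
```

View pics/w5.png

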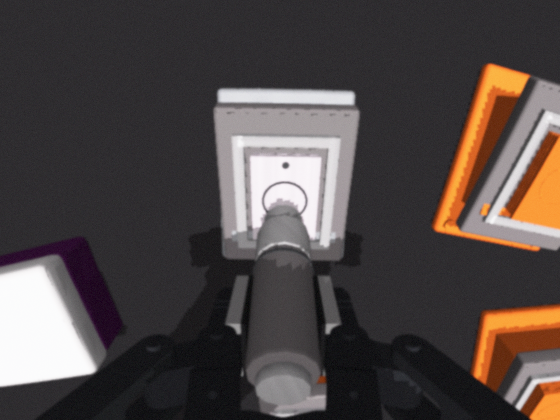

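The nose (283,215) is centred just a touch right of ideal and low of the ring (285,200); correcting by u −1.8, lat −1.3 while descending.

Request:
apply_moves(
  motion=[
    [[-0.002, -0.0009, 0, 0, 1], [0.0018, -0.00035, -0.0068, 0, 1], [0.0018, -0.00035, -0.0068, 0, 1], [0, 0, 0, 0, 1], [0, 0, 0, 0, 1]],
  ],
)

```text
time_s: 10.77
eef_pos: [525.9, 218.2, 105.2]
tool_rot: [0.995, -0.098, -0.001, 0.001]
ft_force: [-0.6, -0.1, -2.4]
width: 25.1
grasp_force: 40.0
```

Request:
apply_moves(
  motion=[
    [[0, 0, 0, 0, 1], [0, 0, 0, 0, 1], [0, 0, 0, 0, 1], [0, 0, 0, 0, 1]],
  ],
)

```text
time_s: 11.1
eef_pos: [526.3, 218.7, 106.6]
tool_rot: [0.995, -0.098, 0.0, -0.0]
ft_force: [0.5, 0.2, -1.8]
width: 24.9
grasp_force: 40.0
```

```bash
python3 rel.py; python3 -c "
from h import *
for i in range(3):
  s=r.snapshot('wrist'); o=r.get_obs(); print(o['ft_force'],o['eef_pos'])
save(s,'w6')"
```

```text
ring px [258 191  49  28 228] rad 12.7 tag tilt 14.92 lat -0.22 punch lean 14.58 0.15
foot-ring u -0.18 (slope -0.19) lat -0.13 gap face-tag 7.8 tcp [526.3 218.7 106.5]
ring px [258 191  49  29 232] rad 12.7 tag tilt 14.93 lat -0.27 punch lean 14.58 0.10
foot-ring u -0.23 (slope -0.23) lat -0.25 gap face-tag 7.7 tcp [526.3 218.7 106.4]
[-0.19833793  1.06365874 -1.80913859] [526.21472503 218.67109733 106.34470122]
[ 0.37092356 -0.26267506 -1.1460845 ] [526.22824892 218.64095769 106.35270719]
[ 0.51529863  0.19917097 -1.64556891] [526.21680422 218.66566868 106.33392543]
```

Request:
apply_moves(
  motion=[
    [[0.00025, -5e-05, -0.00097, 0, 1], [0.00025, -5e-05, -0.00097, 0, 1], [0.00025, -5e-05, -0.00097, 0, 1], [0.00025, -5e-05, -0.00097, 0, 1], [0, 0, 0, 0, 1]],
  ],
)

```text
time_s: 11.97
eef_pos: [527.1, 218.4, 102.1]
tool_rot: [0.995, -0.098, -0.0, 0.0]
ft_force: [-1.1, -0.2, -3.1]
width: 25.1
grasp_force: 40.0
```

Request:
apply_moves(
  motion=[
    [[0.00013, -3e-05, -0.00048, 0, 1], [0.00012, -2e-05, -0.00048, 0, 1], [0, 0, 0, 0, 1], [0, 0, 0, 0, 1]],
  ],
)

```text
time_s: 12.3
eef_pos: [527.5, 218.4, 101.5]
tool_rot: [0.995, -0.098, 0.0, 0.0]
ft_force: [0.8, 0.1, -1.8]
width: 25.0
grasp_force: 40.0
```

Request:
apply_moves(
  motion=[
    [[0.00013, -3e-05, -0.00048, 0, 1], [0.00012, -2e-05, -0.00048, 0, 1], [0, 0, 0, 0, 1], [0, 0, 0, 0, 1]],
  ],
)

```text
time_s: 12.63
eef_pos: [527.7, 218.3, 100.5]
tool_rot: [0.995, -0.098, -0.0, 0.0]
ft_force: [0.0, 0.1, -2.0]
width: 25.0
grasp_force: 40.0
```

```bash
cat > ft.py <<'E'
from h import *
L=[]
import sys
for i in range(int(sys.argv[1]) if len(sys.argv)>1 else 3): s=r.snapshot('wrist'); o=r.get_obs(); L.append(np.r_[o['ft_force'],o['eef_pos'],o['moment']*100])
L=np.array(L); f=L[:,:3].mean(0)-[.2,.2,-1.9]
print(L.mean(0).round(2),"N %.1f"%(f@[-.254,.05,.966]),"slope u %.1f"%(f@[.948,-.187,.2588]),"lat %.1f"%(f@[.194,.981,0]),o['time_s'])
E
python3 ft.py
```

```text
[ 5.0000e-01 -7.0000e-02 -2.1300e+00  5.2773e+02  2.1835e+02  1.0053e+02
  1.7100e+00  1.4800e+00  4.5000e-01] N -0.3 slope u 0.3 lat -0.2 12.7833
```

Moved 6 mm, no contact yet; going on in 0.5 mm steps.

Request:
apply_moves(
  motion=[
    [[0.00013, -3e-05, -0.00048, 0, 1], [0, 0, 0, 0, 1], [0, 0, 0, 0, 1]],
  ],
)

```text
time_s: 13.03
eef_pos: [527.8, 218.3, 100.0]
tool_rot: [0.995, -0.098, -0.0, 0.0]
ft_force: [-0.4, -0.2, -1.6]
width: 24.9
grasp_force: 40.0
```

Request:
apply_moves(
  motion=[
    [[0.00013, -2e-05, -0.00048, 0, 1], [0, 0, 0, 0, 1], [0, 0, 0, 0, 1]],
  ],
)

```text
time_s: 13.28
eef_pos: [528.0, 218.3, 99.5]
tool_rot: [0.995, -0.098, -0.0, 0.0]
ft_force: [-0.7, -0.4, -1.7]
width: 25.1
grasp_force: 40.0
```

Request:
apply_moves(
  motion=[
    [[0.00013, -3e-05, -0.00048, 0, 1], [0, 0, 0, 0, 1], [0, 0, 0, 0, 1]],
  ],
)

```text
time_s: 13.53
eef_pos: [528.1, 218.2, 99.0]
tool_rot: [0.995, -0.098, -0.0, 0.0]
ft_force: [0.3, 0.5, -2.2]
width: 25.3
grasp_force: 40.0
```

Request:
apply_moves(
  motion=[
    [[0.00013, -2e-05, -0.00048, 0, 1], [0, 0, 0, 0, 1], [0, 0, 0, 0, 1]],
  ],
)

```text
time_s: 13.78
eef_pos: [528.3, 218.2, 98.8]
tool_rot: [0.995, -0.098, 0.0, 0.0]
ft_force: [-0.5, -0.3, -0.6]
width: 25.1
grasp_force: 40.0
```

```bash
python3 ft.py
```

```text
[-1.2000e-01 -2.5000e-01 -8.4000e-01  5.2826e+02  2.1825e+02  9.8750e+01
 -8.7600e+00  2.4120e+01 -2.9000e-01] N 1.1 slope u 0.1 lat -0.5 13.9333
```

Request:
apply_moves(
  motion=[
    [[0.00013, -2e-05, -0.00048, 0, 1], [0, 0, 0, 0, 1], [0, 0, 0, 0, 1]],
  ],
)

```text
time_s: 14.18
eef_pos: [528.4, 218.2, 98.4]
tool_rot: [0.995, -0.098, 0.0, 0.0]
ft_force: [-1.4, 0.2, 0.6]
width: 24.9
grasp_force: 40.0
```

Request:
apply_moves(
  motion=[
    [[0.00013, -3e-05, -0.00048, 0, 1], [0, 0, 0, 0, 1], [0, 0, 0, 0, 1]],
  ],
)

```text
time_s: 14.43
eef_pos: [528.6, 218.2, 98.0]
tool_rot: [0.995, -0.098, 0.0, 0.0]
ft_force: [-1.6, -0.1, 2.3]
width: 24.7
grasp_force: 40.2
```

```bash
python3 ft.py
```

```text
[-2.7300e+00 -5.0000e-01  2.8000e+00  5.2856e+02  2.1820e+02  9.7940e+01
 -1.8640e+01  8.8290e+01 -2.4500e+00] N 5.3 slope u -1.4 lat -1.3 14.5833
```

Request:
apply_moves(
  motion=[
    [[0, 5e-05, -0.00048, 0, 1], [0, 0, 0, 0, 1], [0, 0, 0, 0, 1]],
  ],
)

```text
time_s: 14.83
eef_pos: [528.6, 218.2, 97.6]
tool_rot: [0.995, -0.098, 0.0, 0.0]
ft_force: [-3.6, -0.9, 4.2]
width: 24.9
grasp_force: 40.5
```

```bash
python3 ft.py 5
```

```text
[ -2.84  -0.54   4.75 528.64 218.21  97.47 -36.88  99.23  -6.43] N 7.2 slope u -1.0 lat -1.3 15.0833
```

Request:
apply_moves(
  motion=[
    [[5e-05, -8e-05, -0.00048, 0, 1], [0, 0, 0, 0, 1], [0, 0, 0, 0, 1]],
  ],
)

```text
time_s: 15.33
eef_pos: [528.7, 218.2, 97.2]
tool_rot: [0.995, -0.098, 0.0, -0.0]
ft_force: [-3.2, -0.8, 6.9]
width: 25.2
grasp_force: 40.7
```

Request:
apply_moves(
  motion=[
    [[5e-05, -5e-05, -0.00048, 0, 1], [0, 0, 0, 0, 1], [0, 0, 0, 0, 1]],
  ],
)

```text
time_s: 15.58
eef_pos: [528.8, 218.2, 97.0]
tool_rot: [0.995, -0.098, 0.0, -0.0]
ft_force: [-3.4, -0.7, 6.9]
width: 25.1
grasp_force: 40.8
```

```bash
python3 ft.py 5
```

```text
[ -3.79  -0.61   6.95 528.82 218.18  96.96 -41.85 138.63  -3.04] N 9.5 slope u -1.3 lat -1.6 15.8333
```

Request:
apply_moves(
  motion=[
    [[0, -5e-05, -0.0005, 0, 1], [0, 0, 0, 0, 1], [0, 0, 0, 0, 1]],
  ],
)

```text
time_s: 16.08
eef_pos: [528.9, 218.2, 96.7]
tool_rot: [0.995, -0.098, 0.001, -0.0]
ft_force: [-3.3, -0.7, 8.0]
width: 25.1
grasp_force: 40.9
```

Request:
apply_moves(
  motion=[
    [[0, -5e-05, -0.0005, 0, 1], [0, 0, 0, 0, 1], [0, 0, 0, 0, 1]],
  ],
)

```text
time_s: 16.33
eef_pos: [528.9, 218.1, 96.5]
tool_rot: [0.995, -0.098, 0.001, -0.0]
ft_force: [-4.4, -0.1, 10.1]
width: 25.4
grasp_force: 41.0
```

```bash
python3 ft.py 5
```

```text
[ -4.75  -0.8    9.15 528.94 218.14  96.5  -41.93 168.05  -3.27] N 11.9 slope u -1.6 lat -1.9 16.5833
```

Request:
apply_moves(
  motion=[
    [[-0.00015, -0.00015, -0.0002, 0, 1], [0, 0, 0, 0, 1], [0, 0, 0, 0, 1]],
  ],
)

```text
time_s: 16.83
eef_pos: [528.9, 218.1, 96.5]
tool_rot: [0.995, -0.098, 0.001, -0.0]
ft_force: [-3.7, -0.5, 8.2]
width: 25.4
grasp_force: 41.0
```

```bash
python3 ft.py 4
```

```text
[ -5.09  -0.62   9.11 528.92 218.12  96.45 -32.82 164.78  -2.51] N 11.9 slope u -2.0 lat -1.8 17.0333
```

Request:
apply_moves(
  motion=[
    [[-0.0003, -0.0002, -0.0002, 0, 1], [0, 0, 0, 0, 1], [0, 0, 0, 0, 1]],
  ],
)

```text
time_s: 17.28
eef_pos: [528.8, 218.1, 96.4]
tool_rot: [0.995, -0.098, 0.001, -0.001]
ft_force: [-3.8, -0.4, 9.5]
width: 25.0
grasp_force: 41.0
```

```bash
python3 ft.py 5
```

```text
[-4.3000e+00 -1.9000e-01  9.3300e+00  5.2882e+02  2.1809e+02  9.6430e+01
 -1.8540e+01  1.4161e+02 -3.4000e+00] N 12.0 slope u -1.3 lat -1.3 17.5333
```

Request:
apply_moves(
  motion=[
    [[-0.0002, -0.00015, -0.0004, 0, 1], [0, -0.0001, -0.0004, 0, 1], [0, 0, 0, 0, 1], [0, 0, 0, 0, 1]],
  ],
)

```text
time_s: 17.87
eef_pos: [528.9, 218.0, 96.1]
tool_rot: [0.995, -0.098, 0.001, -0.001]
ft_force: [-4.4, 0.0, 11.2]
width: 24.7
grasp_force: 41.0
```

```bash
python3 ft.py 5
```

```text
[-4.3900e+00  3.0000e-01  1.0740e+01  5.2886e+02  2.1803e+02  9.6110e+01
 -4.8600e+00  1.4845e+02 -9.1000e-01] N 13.4 slope u -1.1 lat -0.8 18.1167
```

Request:
apply_moves(
  motion=[
    [[-5e-05, -0.0001, -0.0003, 0, 1], [0, 0, 0, 0, 1], [0, 0, 0, 0, 1], [0, 0, 0, 0, 1], [0, 0, 0, 0, 1]],
  ],
)

```text
time_s: 18.53
eef_pos: [528.9, 218.0, 96.0]
tool_rot: [0.995, -0.098, 0.002, -0.001]
ft_force: [-5.4, 1.0, 12.1]
width: 25.0
grasp_force: 41.0
```

```bash
python3 ft.py 12
```

```text
[-4.3300e+00  5.0000e-02  1.1680e+01  5.2888e+02  2.1801e+02  9.5990e+01
 -3.9000e-01  1.5287e+02 -1.8300e+00] N 14.3 slope u -0.8 lat -1.0 19.1333
```

Request:
apply_moves(
  motion=[
    [[0, 0, 0, 0, 1], [0, 0, 0, 0, 1], [0, 0, 0, 0, 1], [0, 0, 0, 0, 1], [0, 0, 0, 0, 1]],
  ],
)

```text
time_s: 19.55
eef_pos: [528.9, 218.0, 96.0]
tool_rot: [0.995, -0.098, 0.002, -0.001]
ft_force: [-3.9, 0.1, 11.4]
width: 25.7
grasp_force: 41.0
```

```bash
python3 ft.py 12
```

```text
[-4.4400e+00  2.6000e-01  1.1490e+01  5.2888e+02  2.1801e+02  9.6000e+01
 -5.5000e-01  1.5487e+02 -2.2700e+00] N 14.1 slope u -0.9 lat -0.8 20.15
```

Held at about 14.2 N for over 1.5 s. Lifting off by retracing the path, so that the measured tip stays on the axis.

Request:
apply_moves(
  motion=[
    [[0, 0.0001, 0.0006, 0, 1], [0, 0.0001, 0.0006, 0, 1], [0, 0, 0, 0, 1], [0, 0, 0, 0, 1]],
  ],
)

```text
time_s: 20.48
eef_pos: [528.7, 218.1, 96.5]
tool_rot: [0.995, -0.098, 0.001, -0.001]
ft_force: [-4.4, 0.1, 9.0]
width: 25.2
grasp_force: 41.0
```

```bash
python3 ft.py 4
```

```text
[-3.3500e+00 -1.9000e-01  8.9500e+00  5.2872e+02  2.1807e+02  9.6530e+01
 -4.2500e+00  1.1744e+02 -1.9400e+00] N 11.4 slope u -0.5 lat -1.1 20.6833
```

Request:
apply_moves(
  motion=[
    [[0, 5e-05, 0.0006, 0, 1], [0, 5e-05, 0.0006, 0, 1], [0, 0, 0, 0, 1], [0, 0, 0, 0, 1]],
  ],
)

```text
time_s: 21.02
eef_pos: [528.6, 218.1, 97.1]
tool_rot: [0.995, -0.098, 0.001, -0.001]
ft_force: [-3.2, 0.8, 6.8]
width: 25.2
grasp_force: 40.9
```

```bash
python3 ft.py 4
```

```text
[-2.4000e+00  1.1000e-01  6.5900e+00  5.2855e+02  2.1812e+02  9.7070e+01
  2.5200e+00  7.8950e+01 -9.0000e-01] N 8.9 slope u -0.3 lat -0.6 21.2167
```

Request:
apply_moves(
  motion=[
    [[0, 0.0001, 0.0006, 0, 1], [0, 0.0001, 0.0006, 0, 1], [0, 0, 0, 0, 1], [0, 0, 0, 0, 1]],
  ],
)

```text
time_s: 21.55
eef_pos: [528.3, 218.1, 97.6]
tool_rot: [0.995, -0.098, 0.001, -0.0]
ft_force: [-0.8, 1.0, 4.1]
width: 25.1
grasp_force: 40.6
```

```bash
python3 ft.py 4
```

```text
[-3.3000e-01  8.9000e-01  4.9100e+00  5.2828e+02  2.1814e+02  9.7560e+01
  3.6200e+01 -1.6800e+00  2.8100e+00] N 6.7 slope u 1.1 lat 0.6 21.75
```

Request:
apply_moves(
  motion=[
    [[0.0003, 0, 0.0005, 0, 1], [5e-05, 0, 0.0005, 0, 1], [0, 0, 0, 0, 1], [0, 0, 0, 0, 1]],
  ],
)

```text
time_s: 22.08
eef_pos: [528.2, 218.0, 98.0]
tool_rot: [0.995, -0.098, -0.0, -0.0]
ft_force: [-0.8, 2.0, 1.8]
width: 24.8
grasp_force: 40.3
```

```bash
python3 ft.py 4
```

```text
[ 3.0000e-01  2.0800e+00  2.1300e+00  5.2815e+02  2.1792e+02  9.8050e+01
  7.8690e+01 -1.0230e+01  3.4400e+00] N 4.0 slope u 0.8 lat 1.9 22.2833
```

Request:
apply_moves(
  motion=[
    [[0.00015, 0.00035, 0.0003, 0, 1], [5e-05, 0.0001, 0.0005, 0, 1], [0, 0, 0, 0, 1], [0, 0, 0, 0, 1]],
  ],
)

```text
time_s: 22.62
eef_pos: [528.1, 218.0, 98.6]
tool_rot: [0.995, -0.098, -0.0, 0.0]
ft_force: [-0.8, -0.1, -1.2]
width: 24.6
grasp_force: 40.3
```

```bash
python3 ft.py 4
```

```text
[-3.2000e-01  6.5000e-01 -5.8000e-01  5.2815e+02  2.1799e+02  9.8630e+01
  2.1620e+01  1.1700e+01  7.6000e-01] N 1.4 slope u -0.2 lat 0.3 22.8167
```

Nearly free and well balanced. Lifting straight off along the axis.

Request:
apply_moves(
  motion=[
    [[-0.0001, 0, 0.0005, 0, 1], [-0.00013, 3e-05, 0.0005, 0, 1], [-0.00025, 5e-05, 0.00097, 0, 1], [-0.0005, 0.0001, 0.0019, 0, 1], [-0.001, 0.0002, 0.0039, 0, 1]],
  ],
)

```text
time_s: 23.23
eef_pos: [526.1, 218.4, 106.4]
tool_rot: [0.995, -0.098, -0.0, 0.0]
ft_force: [0.3, 0.4, -2.2]
width: 24.8
grasp_force: 40.1
```

Request:
apply_moves(
  motion=[
    [[-0.0013, 0.0003, 0.0048, 0, 1], [-0.0026, 0.0005, 0.0097, 0, 1], [-0.005, 0.001, 0.0195, 0, 1], [-0.0025, 0.0005, 0.0097, 0, 1], [0, 0, 0, 0, 1]],
  ],
)

```text
time_s: 23.65
eef_pos: [516.1, 221.8, 154.7]
tool_rot: [0.995, -0.098, 0.003, -0.002]
ft_force: [0.3, -0.6, -1.0]
width: 25.1
grasp_force: 40.0
```

Request:
apply_moves(
  motion=[
    [[0, 0, 0, 0, 1], [0, 0, 0, 0, 1], [0, 0, 0, 0, 1]],
  ],
)

```text
time_s: 23.9
eef_pos: [514.7, 220.7, 149.3]
tool_rot: [0.995, -0.098, -0.001, 0.001]
ft_force: [0.4, 0.4, -2.9]
width: 25.2
grasp_force: 40.0
```

```bash
python3 rel.py; python3 ring.py; python3 -c "
from h import *
s=r.snapshot('wrist'); save(s,'w7')"
```

```text
ring px [261 154  42  53 525] rad 14.5 tag tilt 14.82 lat -0.30 punch lean 14.55 0.08
foot-ring u 1.84 (slope 1.90) lat -0.88 gap face-tag 52.2 tcp [514.8 220.7 149.4]
tag plane tilt 14.760413170706192 az -12.083490391186686 0.6353368024946643 3916
[280 137   6   7  33] ellipse ((282.5174560546875, 139.62808227539062), (4.991013050079346, 5.5173139572143555), 173.85618591308594)
ring world [567.28441293 211.23196353  59.20411653]
[262 155  41  51 475] ellipse ((281.262451171875, 176.95977783203125), (38.341514587402344, 47.02916717529297), 15.668776512145996)
ring world [542.95112526 216.93103361  52.62068616]
[[526.0, 241.2, 54.0], [576.3, 228.8, 54.0], [568.1, 191.6, 54.0], [517.2, 201.5, 54.0]] [546.9 215.8  54. ]
edge 51.82149761446728 -13.922205932967316
edge 38.097389997222855 -102.47578936690297Traceback (most recent call last):
  File "rel.py", line 27, in <module>
    if __name__=="__main__": rel(); rel()
                                    ~~~^^
  File "rel.py", line 6, in rel
    m=[o for o in r.outline_of(s,"tag") if np.linalg.norm(np.median(mw(s,o["mask"]),0)[:2]-[548,216])<35][0]["mask"]
      ~~~~~~~~~~~~~~~~~~~~~~~~~~~~~~~~~~~~~~~~~~~~~~~~~~~~~~~~~~~~~~~~~~~~~~~~~~~~~~~~~~~~~~~~~~~~~~~~~~~^^^
IndexError: list index out of range
```

View pics/w7.png

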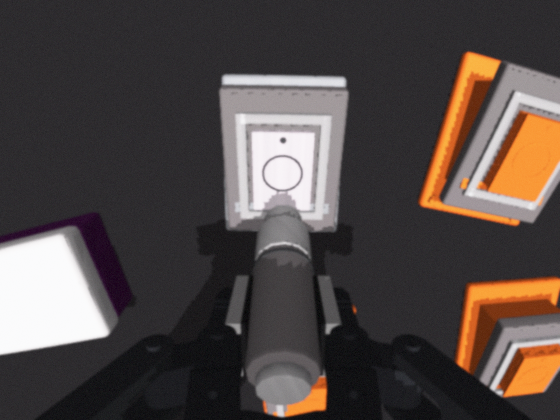

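Tag unmoved: upper corners match the earlier ones, ring at (283,173) clear of the nose. Back to the dish.

Request:
apply_moves(
  motion=[
    [[0, -0.01, 0.01, 0, 1], [0, -0.02, 0, 0, 1], [0, -0.03, 0, 0, 1], [-0.004, -0.035, 0, 0, 1], [-0.004, -0.035, 0, 0, 1]],
  ],
)

```text
time_s: 24.72
eef_pos: [506.8, 89.4, 161.3]
tool_rot: [0.995, -0.098, 0.0, 0.0]
ft_force: [1.1, -0.3, -1.3]
width: 24.9
grasp_force: 40.0
```

Request:
apply_moves(
  motion=[
    [[-0.004, -0.035, 0, 0, 1], [-0.004, -0.035, 0, 0, 1], [-0.004, -0.035, 0, 0, 1], [-0.004, -0.035, 0, 0, 1], [-0.004, -0.03, 0, 0, 1]],
  ],
)

```text
time_s: 25.13
eef_pos: [486.4, -81.5, 161.7]
tool_rot: [0.995, -0.098, 0.001, 0.0]
ft_force: [0.6, -0.2, -2.3]
width: 25.4
grasp_force: 40.0
```

Request:
apply_moves(
  motion=[
    [[-0.0015, -0.025, 0, 0, 1], [0, -0.02, 0, 0, 1], [0, -0.0136, -0.02, 0, 1], [0, 0, -0.03, 0, 1], [0, 0, -0.015, 0, 1]],
  ],
)

```text
time_s: 25.55
eef_pos: [484.2, -138.7, 93.3]
tool_rot: [0.995, -0.099, -0.001, -0.0]
ft_force: [-0.6, -0.3, -3.2]
width: 24.9
grasp_force: 40.0
```

Request:
apply_moves(
  motion=[
    [[0, 0, 0, 0, 1], [0, 0, 0, 0, 1], [0, 0, 0, 0, 1], [0, 0, 0, 0, 1], [0, 0, 0, 0, 1]],
  ],
)

```text
time_s: 25.97
eef_pos: [486.4, -137.5, 97.3]
tool_rot: [0.995, -0.098, 0.001, -0.0]
ft_force: [-0.3, -0.4, -0.9]
width: 25.0
grasp_force: 39.9
```

```bash
python3 fit.py; python3 - <<'E'
from h import *
s=r.snapshot("wrist")
for o in r.outline_of(s,"dish")[:1]:
    v,u=np.nonzero(o["mask"]);B=wplane(s,np.c_[u,v],3.); print(o["conf"],"flange",cv2.minEnclosingCircle(B[:,:2].astype(np.float32)))
save(s,"w8"); print(r.get_obs()["eef_pos"],r.get_obs()["time_s"])
E
```

```text
n 5704 rms 0.41 axis at tool z19: u 0.34 lat 0.79 lean -u deg 14.74 lat deg -0.19 cap top t 32.1 (99.5%) tcp [ 486.22 -137.53   96.92]
0.97 flange ((502.4480285644531, -140.67628479003906), 34.21961975097656)
[ 485.79985211 -137.54119137   96.03576402] 26.1667
```

View pics/w8.png

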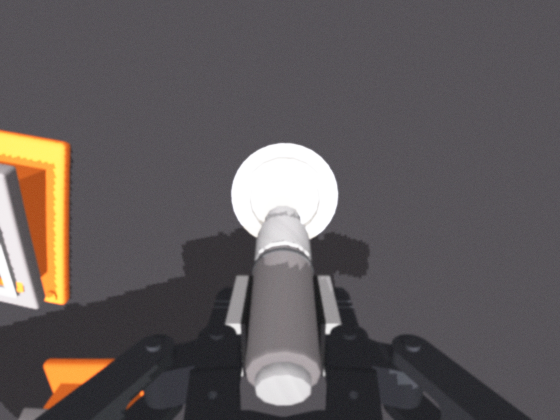

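Nose (283,220) is lined up over the dish (285,193) given the camera's slant; descending to about 53 mm.

Request:
apply_moves(
  motion=[
    [[0, 0, -0.015, 0, 1], [0, 0, -0.015, 0, 1], [0, 0, -0.008, 0, 1], [0, 0, -0.003, 0, 1], [0, 0, 0, 0, 1]],
  ],
)

```text
time_s: 26.58
eef_pos: [485.2, -137.7, 54.0]
tool_rot: [0.995, -0.098, -0.001, 0.0]
ft_force: [0.3, 0.1, -1.8]
width: 25.0
grasp_force: 39.9
```

Request:
apply_moves(
  motion=[
    [[0, 0, 0, 0, 1], [0, 0, 0, 0, 1], [0, 0, 0, 0, 1], [0, 0, 0, 0, 1]],
  ],
  force=25,
)

```text
time_s: 26.92
eef_pos: [485.9, -137.7, 55.2]
tool_rot: [0.995, -0.098, 0.001, 0.0]
ft_force: [-0.3, 0.6, -2.2]
width: 25.1
grasp_force: 39.9
```

Request:
apply_moves(
  motion=[
    [[0.001, -0.0002, -0.001, 0, 1], [0.004, -0.0008, -0.0005, 0, 1], [0.004, -0.0008, 0, 0, 1], [0, 0, 0, 0, 1]],
  ],
)

```text
time_s: 27.25
eef_pos: [495.2, -139.6, 53.0]
tool_rot: [0.995, -0.098, 0.0, 0.0]
ft_force: [-1.0, 0.1, -3.0]
width: 24.9
grasp_force: 39.9
```

Request:
apply_moves(
  motion=[
    [[0.002, -0.0004, 0, 0, 1], [0.002, -0.0004, 0, 0, 1], [0.002, -0.0004, 0, 0, 1], [0.002, -0.0004, 0, 0, 1]],
  ],
  force=25,
)

```text
time_s: 27.58
eef_pos: [500.6, -141.4, 52.4]
tool_rot: [0.995, -0.098, -0.003, 0.0]
ft_force: [-8.1, 0.6, 2.5]
width: 25.0
grasp_force: 40.1
```

Request:
apply_moves(
  motion=[
    [[0.002, -0.0004, 0, 0, 1], [0.002, -0.0004, 0, 0, 1], [0.002, -0.0004, 0, 0, 1], [0.002, -0.0004, 0, 0, 1]],
  ],
)

```text
time_s: 27.92
eef_pos: [508.7, -143.2, 52.5]
tool_rot: [0.995, -0.098, -0.003, 0.001]
ft_force: [-7.2, -0.5, 0.7]
width: 25.3
grasp_force: 39.7
```

Request:
apply_moves(
  motion=[
    [[0.002, -0.0004, 0, 0, 1], [0.001, -0.0002, 0, 0, 1], [0, 0, 0, 0, 1]],
  ],
)

```text
time_s: 28.17
eef_pos: [511.8, -143.8, 52.4]
tool_rot: [0.995, -0.098, -0.002, 0.001]
ft_force: [-6.1, -1.0, 1.0]
width: 25.0
grasp_force: 39.5
```

```bash
python3 fit.py; python3 ft.py 2
```

```text
n 4271 rms 0.35 axis at tool z19: u -1.95 lat 0.77 lean -u deg 3.01 lat deg 0.06 cap top t 32.4 (99.5%) tcp [ 511.8  -143.82   52.48]
[  -6.24   -0.64    0.64  511.8  -143.82   52.51  -26.03  236.44   -1.74] N 4.0 slope u -5.3 lat -2.1 28.3667
```

Request:
apply_moves(
  motion=[
    [[0.002, -0.0004, 0, 0, 1], [0.0015, -0.0003, 0, 0, 1], [0, 0, 0, 0, 1]],
  ],
)

```text
time_s: 28.62
eef_pos: [515.3, -144.6, 52.6]
tool_rot: [0.995, -0.098, -0.002, 0.001]
ft_force: [-6.9, -1.2, 1.2]
width: 25.3
grasp_force: 39.6
```

```bash
python3 fit.py
```

```text
n 3936 rms 0.34 axis at tool z19: u -2.49 lat 0.78 lean -u deg 0.26 lat deg 0.11 cap top t 32.6 (99.5%) tcp [ 515.28 -144.57   52.6 ]
```

Request:
apply_moves(
  motion=[
    [[-0.004, 0.0008, 0, 0, 1], [-0.004, 0.0008, 0, 0, 1], [-0.0023, 0.0005, 0, 0, 1], [0, 0, 0, 0, 1], [0, 0, 0, 0, 1]],
  ],
)

```text
time_s: 29.13
eef_pos: [507.0, -141.7, 53.3]
tool_rot: [0.995, -0.098, 0.0, -0.0]
ft_force: [0.4, 0.2, -2.2]
width: 25.1
grasp_force: 39.2
```

Request:
apply_moves(
  motion=[
    [[0, 0, 0, 0, 1], [0, 0, 0, 0, 1], [0, 0, -0.0005, 0, 1], [0, 0, 0, 0, 1], [0, 0, 0, 0, 1]],
  ],
)

```text
time_s: 29.55
eef_pos: [506.7, -141.9, 52.4]
tool_rot: [0.995, -0.098, -0.0, 0.0]
ft_force: [-0.4, -0.1, -1.5]
width: 25.1
grasp_force: 39.2
```

```bash
python3 fit.py; python3 ft.py 2
```

```text
n 4009 rms 0.34 axis at tool z19: u -2.54 lat 0.77 lean -u deg 1.08 lat deg -0.05 cap top t 32.5 (99.5%) tcp [ 506.78 -141.86   52.48]
[-1.6000e-01  1.4000e-01 -1.9000e+00  5.0681e+02 -1.4185e+02  5.2560e+01
  5.1000e-01 -2.5400e+00  1.8200e+00] N 0.1 slope u -0.3 lat -0.1 29.75
```

Request:
apply_moves(
  motion=[
    [[-0.0015, 0, -0.0005, 0, 1], [0, 0, 0, 0, 1], [0, 0, -0.0004, 0, 1], [0, 0, 0, 0, 1], [0, 0, 0, 0, 1]],
  ],
)

```text
time_s: 30.17
eef_pos: [505.3, -141.8, 51.7]
tool_rot: [0.995, -0.098, 0.0, 0.0]
ft_force: [0.2, 0.1, -2.1]
width: 25.2
grasp_force: 39.2
```

Request:
apply_moves(
  motion=[
    [[0, 0, -0.0004, 0, 1], [0, 0, 0, 0, 1], [0, 0, 0, 0, 1]],
  ],
)

```text
time_s: 30.42
eef_pos: [505.4, -141.9, 51.5]
tool_rot: [0.995, -0.098, 0.0, 0.0]
ft_force: [-0.3, 0.3, -1.8]
width: 25.2
grasp_force: 39.4
```

Request:
apply_moves(
  motion=[
    [[0, 0, -0.0004, 0, 1], [0, 0, 0, 0, 1], [0, 0, 0, 0, 1]],
  ],
)

```text
time_s: 30.67
eef_pos: [505.5, -141.9, 51.4]
tool_rot: [0.995, -0.098, 0.0, 0.0]
ft_force: [-0.2, -0.2, 1.3]
width: 24.9
grasp_force: 39.6
```

Request:
apply_moves(
  motion=[
    [[0, 0, -0.0003, 0, 1], [0, 0, 0, 0, 1], [0, 0, 0, 0, 0.2], [0, 0, 0, 0, -0.2], [0, 0, 0, 0, -0.6]],
  ],
  force=20,
)

```text
time_s: 31.08
eef_pos: [505.2, -141.8, 50.2]
tool_rot: [0.995, -0.098, -0.0, -0.0]
ft_force: [-0.7, -0.1, 0.1]
width: 57.0
grasp_force: 0.0
```

Request:
apply_moves(
  motion=[
    [[0, 0, 0, 0, -1], [0, 0, 0, 0, -1], [0, 0, 0, 0, -1], [0, 0, 0, 0, -1], [0, 0, 0, 0, -1]],
  ],
)

```text
time_s: 31.5
eef_pos: [505.3, -141.9, 50.5]
tool_rot: [0.995, -0.098, -0.0, 0.0]
ft_force: [0.8, 0.6, 0.0]
width: 85.3
grasp_force: 0.0
```

Request:
apply_moves(
  motion=[
    [[0, 0, 0.01, 0, -1], [0, 0, 0.025, 0, -1], [0, 0, 0.035, 0, -1], [0, 0, 0.035, 0, -1], [0, 0, 0.03, 0, -1]],
  ],
)

```text
time_s: 31.92
eef_pos: [505.4, -142.1, 189.1]
tool_rot: [0.995, -0.098, 0.001, 0.0]
ft_force: [1.7, -0.5, 0.1]
width: 85.5
grasp_force: 0.0
```

Request:
apply_moves(
  motion=[
    [[0, 0, 0.03, 0, -1], [0, 0, 0, 0, -1], [0, 0, 0, 0, -1], [0, 0, 0, 0, -1], [0, 0, 0, 0, -1]],
  ],
)

```text
time_s: 32.33
eef_pos: [504.8, -141.8, 214.5]
tool_rot: [0.995, -0.098, -0.001, 0.0]
ft_force: [0.1, -0.5, 0.2]
width: 85.8
grasp_force: 0.0
```

```bash
python3 - <<'E'
from h import *
s=r.snapshot("wrist"); save(s,"w9"); print(r.get_obs()["eef_pos"],r.get_obs()["width"])
for n in("scene","wrist"):
    s=r.snapshot(n)
    for o in r.outline_of(s,"punch")[:1]:
        P=mw(s,o["mask"])
        for lo in(25,45,65,90): H=P[(P[:,2]>lo)&(P[:,2]<lo+20)]; print(n,lo,len(H),np.round(np.median(H,0),1) if len(H) else 0)
a=cv2.imread("pics/w9.png"); sc=r.snapshot("scene"); b=cv2.cvtColor(np.array(sc["img"]),cv2.COLOR_RGB2BGR)[130:270,180:440]
cv2.imwrite("pics/end.png",np.hstack([cv2.resize(a,(400,300)),cv2.resize(b,(400,300))]))
E
```

```text
[ 504.7633151  -141.80399896  214.36695548] 85.60924391128778
scene 25 54 [ 514.  -141.    35.1]
scene 45 63 [ 513.9 -140.9   54.4]
scene 65 62 [ 513.6 -140.1   75.5]
scene 90 90 [ 509.  -142.1   98.3]
wrist 25 103 [ 516.5 -142.9   34. ]
wrist 45 190 [ 516.1 -143.8   53.9]
wrist 65 198 [ 515.9 -143.4   75.4]
wrist 90 943 [ 507.7 -141.3  100.6]
```

View pics/end.png

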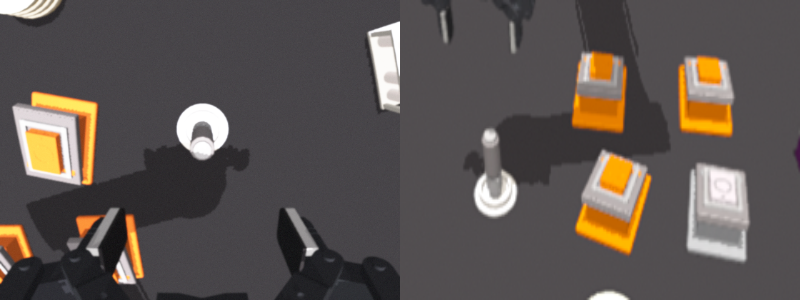

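The punch stands upright in its dish at (203,150) left panel and (491,165) right, and nothing touches it. The tag is in place on the grey rest, so I'm handing in.

```bash
python3 -c "
from bench import r
print(r.sign_off())"
```

```text
the job is handed in; nothing more can be done
None
```

I marked the top tag on the grey rest at about 14 N for over 1.5 s, with the punch within about 0.3 mm of the ring's middle and about 0.5° of square. The tag did not visibly slide, and the punch stands upright in its dish, released; handed in at about 32.5 s on the robot's clock, result not shown to me.

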